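# Tuck a vent flashing under a lapped clay shingle and hold it pressed flat

## Robot

A 6-joint arm with a two-finger parallel gripper is mounted at the origin on the work surface. World frame = base frame: x ahead of the robot, y to its left, z up, the work surface at z = 0. Lengths are in m, angles in rad, forces in N, time in s.
With the tool pointing down it reaches from about 0.3 to 0.85 m from the base axis. Payload 4.2 kg.
Tool frame: the origin (TCP) lies midway between the tips of the shut fingers; the grasp point (between the pads) lies 19 mm behind it; z points along the fingers, y is the line along which they close (so a half turn about z gives the same grasp; the last joint's range is limited). The gripper opens to 91 mm and grips with 3 to 60 N. Pads are 32 mm wide; open, the fingers measure 118 mm over their backs; the gripper's body (76 mm by 178 mm) begins 60 mm behind the grasp point.
Start: joints at [-1.325, 0.32, 1.565, -0, 1.257, -0.02], TCP at [0.151, -0.555, 0.214] pointing down, gripper open.
Joint ranges: [-3.11, 3.11], [-0.84, 2.01], [0.21, 2.61], [-1.34, 4.49], [0.05, 2.63], [-2.56, 2.56]. Speed limits (rad/s): [2.57, 2.57, 3.14, 3.14, 3.14, 3.14].

## Interface

Orientations are given as a unit quaternion [x, y, z, w].
In Python, from plant import robot gives the robot as it stands.
- The arm moves only by the tool move_arm, never from a script. Its argument "plan" is a list of rows, each a list of 7 numbers: the closure, from 0 (fully open) to 1 (shut), then the shift along the world's x, y, z each as a share of 0.5 m, from -1 to 1, then the turn, a rotation vector about the world's x, y, z each as a share of 45 degrees, from -1 to 1. In form: [[hand, dx, dy, dz, wx, wy, wz], ...]. A call has 1 to 20 rows; each row is the pose to reach, as a shift and turn from the pose commanded when the call began; what a row does not reach only later rows make up. A row lasts 1/10 s, in which the tool goes at most 50 mm and 8.59 degrees, less where a joint would pass 70% of its speed; a pose out of reach is approached as far as the arm can. A call with a number of a shift or a turn outside -1 to 1 is refused whole. A call with a gripper value outside its range is refused whole. The fingers move at their own pace and stop on an object; the grip force is fixed at half the most. Time passes only in rows, so rows that repeat a pose let the fingers close. It gives the time, the measured TCP pose, the force, the opening and the grip force at its end, in the units of the state.
- robot.observe(): the state, without advancing time (a new reading comes with each control period).
- robot.capture(name): name is "scene" or "side" or "wrist"; returns the picture (384x512x3 uint8, red, green, blue); there is no depth.
- robot.camera_params(name): a dict with "intrinsics" (3x3 intrinsics, pixels), "dist" ([k1, k2, p1, p2, k3] as OpenCV has them; the pictures are not rectified), "rvec" (rotation vector, rad) and "tvec" (3), from world to camera coordinates, as OpenCV has them. Camera axes: x right, y down, z forward; pixel columns grow to the right and rows downward; lengths in m; the calibration is good to about 2 mm. A picture is of the moment at which its call begins: read the wrist's pose just before it. camera_params takes no time and is no camera call; for the wrist camera it gives the pose at the moment of the call.
- robot.finish_job(): hands the job in; it is judged then, once.
The state is a dict: "time_s": time; "joints": joint angles; "qd": joint speeds; "effort": joint torques, N m; "ee_pos": TCP position; "ee_rot": TCP orientation; "force": force on the tool from outside, world axes, zero at the start; "torque": the same for the moment, N m; "finger_gap": finger opening in m; "gripper_force": force on a finger pad.
Only numpy, scipy, OpenCV 4.12 (cv2) and the standard library are available. Lean on these libraries where they do the work, as an engineer would, in place of code of your own. Each camera call takes 0.05 s, during which the arm holds its last target. There are 200 camera calls.

## Task

Fit the grey metal vent flashing to the clay-tile roof panel: slide its long flange up the slope into the gap between the lower tiles and the tail of the middle shingle, without lifting any shingle, until its spigot stands centred over the vent hole and the plate lies square to the tiles. Then keep hold of it and press it flat onto the lower tiles with a firm push of about 10 to 20 N, and finish while still holding it pressed there, ready for a colleague to fix it. Leave the other things on the bench where they are.

Things in the scene. Friction and masses are not known exactly. Their poses are not given: they have to be found in the camera images.
- lower_course: lower course of terracotta tiles on the roof panel: a flat fixed face pitched 15 degrees, rising to the robot's left. Origin: centre of the 36 mm vent hole, on the tiles' upper face, 112 mm above the bench. x up the slope, y across, z out of the face. It spans x = -95 (lower edge) to +170 mm, y = -167 to +167 mm; tiles are 12 mm thick; shingles cover it above x = +60 mm
- shingle_tail (a point): middle of the lower edge (tail) of the middle shingle of the upper course, on its underside: 60 mm up the slope from the vent hole and 7 mm above the lower tiles' face; the gap under the upper course is 7 mm high, at least 100 mm deep, and open along the whole tail. The shingles' upper ends, 330 mm up the slope from the hole, are the panel's highest part, 220 mm above the bench
- shingle (a joint): lift of the middle shingle (terracotta, 265 x 165 x 12 mm, about 1 kg), which hangs from its upper edge and lies by its weight: rad, 0 = lying, grows as its tail is lifted (0.03 = 8 mm at the tail)
- half_shingle_a (a joint): lift of the half-width shingle (265 x 82 x 12 mm, 0.5 kg) beside the middle one at +y of the lower course, likewise
- half_shingle_b (a joint): lift of the half-width shingle at -y of the lower course, likewise
- flashing: dark grey metal vent flashing, rigid, about 0.3 kg: plate 200 x 150 x 3 mm with an upright round tube (spigot), 44 mm outside, rim 50 mm above the plate's underside. Origin: spigot axis at the plate's underside; x to the long flange's edge at +120 mm (the one to tuck), z up through the spigot; y -75 to +75 mm; the other edge, at x = -80 mm, has a hem 8 mm wide, 7 mm high. Starts flat on the bench
- flashing_edge (a point): middle of the long flange's edge, plate's underside (x = 120 mm in the flashing's frame)
- plaster_mould: cream plaster mould, truncated cone 116 mm wide, 60 mm high, origin centre of its underside; leave alone
- beaker: white ceramic beaker, 64 mm wide, 75 mm high, origin centre of its underside; leave alone
- hammer: hammer with a wooden handle lying flat on the bench, under 50 mm high, origin near its middle; leave alone
Things that resemble listed ones, but are neither listed nor needed, are in the scene too. There is more than one size of the flashing; the job needs the largest.

How it is judged:
At the end, for the whole second after the job is handed in: spigot within 10 mm of the vent hole, flange tucked 48 mm or more under the tail, plate square within 0.10 rad, flat within 0.03 rad, held by the fingers and pressed on the lower tiles with 6 to 35 N (its weight: 2.3 to 3.6 N), still, all shingles lying (under 0.012 rad) (distance between flashing and lower_course below 0.01 m and x of flashing_edge in the frame of lower_course above 0.108 m and z of flashing_edge in the frame of lower_course below 0.004 m and angle between the x axis of flashing and the x axis of lower_course, either way round below 0.1 rad and angle between the z axis of flashing and the z axis of lower_course, either way round below 0.03 rad and contact force between flashing and lower_course between 6 and 35 N and contact force between the fingers and flashing above 3 N and value of joint each of shingle, half_shingle_a, half_shingle_b below 0.012 rad and linear speed of flashing below 0.02 m/s); the arm keeps its last pose, push and grip.
It fails at once if a shingle is lifted by more than about 8 mm at its tail (value of joint any of shingle, half_shingle_a, half_shingle_b above 0.03 rad).
It fails at once if another thing on the bench is moved by more than 25 mm (distance of any of plaster_mould, beaker, hammer from where it was at the start of the episode above 0.025 m).
It also fails if it takes over 51 s, if anything falls off the work surface, if the arm or the gripper's body presses on something with over 40 N, if the wrist force passes 120 N, or if a joint passes its speed limit or range.

## Working session

There is one attempt and no reset: what is moved stays moved. The work goes in short steps, Python scripts to look and compute and a tool call to move; the robot and the scene stay as the last step left them, time stands still between calls to the robot, and variables do not carry over. Pictures are saved under pics/ and viewed, at most 10 in all, crops included, and the job is handed in when it is done.

Besides the shell and the picture viewer there is one more tool, called after "Emit:" in YAML: its name, and indented under it one key for each argument. move_arm: Moves the arm, as the interface text tells. Shift numbers are shares of 0.5 m and turn numbers shares of 45 degrees, none past 1 either way. Its arguments: {"type":"object","properties":{"plan":{"type":"array","items":{"type":"array","items":{"type":"number"}}}},"required":["plan"]}

```bash
ls; mkdir -p pics; cat > h.py <<'E'
import numpy as np, cv2
from plant import robot
def cam(n):
    p=robot.camera_params(n); K=np.array(p['intrinsics'],float); d=np.array(p['dist'],float)
    R=cv2.Rodrigues(np.array(p['rvec'],float))[0]; t=np.array(p['tvec'],float).ravel(); return K,d,R,t
def ray(n,uv,c=None):
    K,d,R,t=c or cam(n); q=cv2.undistortPoints(np.array(uv,float).reshape(-1,1,2),K,d).reshape(-1,2)
    D=np.c_[q,np.ones(len(q))]@R; return -R.T@t, D/np.linalg.norm(D,axis=1)[:,None]
def onplane(n,uv,p0,nrm=(0,0,1),c=None):
    o,D=ray(n,uv,c); nrm=np.array(nrm,float); return o+D*(((np.array(p0)-o)@nrm)/(D@nrm))[:,None]
def proj(n,P,c=None):
    K,d,R,t=c or cam(n); return cv2.projectPoints(np.array(P,float).reshape(-1,1,3),cv2.Rodrigues(R)[0],t,K,d)[0].reshape(-1,2)
def snap(n,f):
    im=robot.capture(n)[:,:,::-1].copy(); cv2.imwrite('pics/'+f+'.png',im); return im
E
python3 - <<'E'
from h import *
print(robot.observe())
a=snap('scene','scene0');b=snap('side','side0');
for n in('scene','side'):
    K,d,R,t=cam(n);print(n,K[0,0],-R.T@t,R[2])
E
```

```text
pics
{'time_s': 0.0, 'joints': array([-1.32498388e+00,  3.20311248e-01,  1.56564904e+00, -1.12848524e-05,
        1.25738972e+00, -1.99999199e-02]), 'qd': array([ 0.00021299, -0.0018754 ,  0.00084062, -0.00103826, -0.00083519,
       -0.00085708]), 'effort': array([ 3.87509510e-05, -4.12458086e+01, -2.31969559e+01,  7.24529405e-02,
        4.58184828e-02, -1.50873384e-04]), 'ee_pos': array([ 0.15092665, -0.55433112,  0.21312081]), 'ee_rot': array([ 9.91180353e-01,  1.32516927e-01, -1.04329195e-04, -8.72476241e-04]), 'force': array([-0.07056182, -0.00911283, -0.36156899]), 'torque': array([-0.0258601 ,  0.01762143, -0.01085311]), 'gripper_force': 0.0, 'finger_gap': 0.0911409825993867}
scene 380.23585951371075 [ 1.30696787 -0.5796403   1.24795257] [-0.574994    0.33807042 -0.74504382]
side 437.4523467655522 [-0.21736544 -1.13034937  1.35192293] [ 0.403078    0.60088194 -0.69026736]
```

View pics/scene0.png

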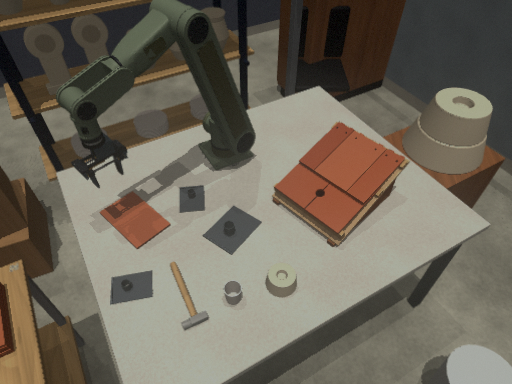

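View pics/side0.png

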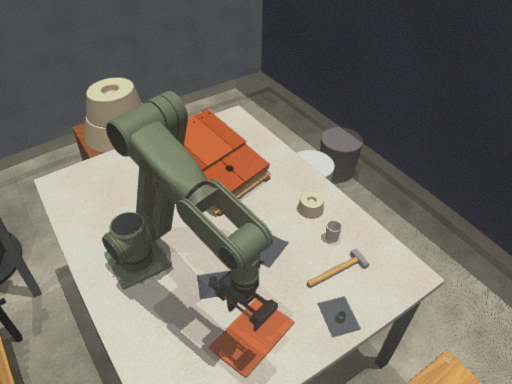

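The scene view shows three dark flashings at (192,198), (232,229) and (132,287); the middle one looks largest. The roof's vent hole is at (320,193) in the scene view and (229,168) in the side view. Next I measure them.

```bash
python3 - <<'E'
from h import *
im=cv2.imread('pics/scene0.png'); 
c=np.vstack([cv2.resize(im[150:265,180:420][:,:240],None,fx=3.3,fy=3.3,interpolation=cv2.INTER_CUBIC)])
cv2.imwrite('pics/crop1.png',c); print(c.shape)
hsv=cv2.cvtColor(im,cv2.COLOR_BGR2HSV)
g=im.max(2)
for x0,y0,x1,y1 in[(170,180,210,218),(200,203,268,256),(105,268,160,308)]:
    m=np.zeros_like(g);m[y0:y1,x0:x1]=(g[y0:y1,x0:x1]<95)*255
    k=max(cv2.findContours(m,cv2.RETR_EXTERNAL,cv2.CHAIN_APPROX_NONE)[0],key=cv2.contourArea)
    P=onplane('scene',k.reshape(-1,2),(0,0,.003))
    r=cv2.minAreaRect((P[:,:2]*1000).astype(np.float32)); print(r,cv2.boxPoints(r).round().tolist())
# hole
m=((g<60)*255).astype(np.uint8)[180:206,308:332]
n,l,s,ce=cv2.connectedComponentsWithStats(m); print(s,ce+[308,180])
h=onplane('scene',[[320,193]],(0,0,.112));print(h)
ms=((cv2.imread('pics/side0.png').max(2)<60)*255).astype(np.uint8)[158:180,218:242]
n,l,s,ce=cv2.connectedComponentsWithStats(ms); print(s,ce+[218,158])
E
```

```text
(380, 792, 3)
((213.4512481689453, -268.69647216796875), (100.99250793457031, 146.19052124023438), 67.701171875) [[127.0, -288.0], [262.0, -343.0], [300.0, -250.0], [165.0, -194.0]]
((447.7929382324219, -191.74598693847656), (148.0666046142578, 199.08401489257812), 23.592792510986328) [[340.0, -130.0], [420.0, -313.0], [555.0, -253.0], [476.0, -71.0]]
((500.29766845703125, -626.8812866210938), (142.8299560546875, 105.63819885253906), 71.95796203613281) [[428.0, -678.0], [528.0, -711.0], [573.0, -575.0], [472.0, -543.0]]
[[  0   0  24  26 591]
 [  8  11   8   5  33]] [[319.50423012 192.47546531]
 [319.42424242 192.93939394]]
[[0.53991685 0.1655909  0.112     ]]
[[  0   0  24  22 514]
 [  9   9   5   4  14]] [[229.51750973 168.50583658]
 [228.85714286 168.28571429]]
```

View pics/crop1.png

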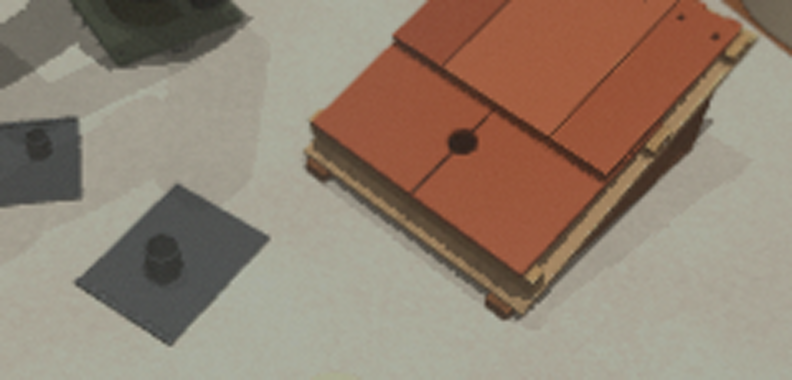

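The crop shows the largest flashing with corners near crop (178,185), (268,238), (170,345) and (77,283). Its spigot sits toward the lower left, so the long flange points up-right. The hole is at (462,142), and the lower-edge corners are at about (313,124) and (525,276).

```bash
python3 - <<'E'
from h import *
f=3.3
def px(a): return (np.array(a,float)+.5)/f-.5+[180,150]
print('flash corners',(onplane('scene',px([[178,185],[268,238],[170,345],[77,283]]),(0,0,.003))*1000).round())
print('spig rim', (onplane('scene',px([[161,243]]),(0,0,.05))*1000).round(), 'base',(onplane('scene',px([[165,275]]),(0,0,.003))*1000).round())
L=onplane('scene',px([[313,124],[525,276]]),(0,0,.0874)); print('low edge',(L*1000).round(),np.linalg.norm(L[1]-L[0]))
T=onplane('scene',px([[394,38],[607,180]]),(0,0,.112+.06*np.sin(.2618)+.019*.966)); print('tail top',(T*1000).round(),np.linalg.norm(T[1]-T[0]))
for q in(L,T):
    e=q[0]-q[1]; print('yaw upslope', np.degrees(np.arctan2(e[1],e[0]))-90)  # +y of roof dir minus 90
# hole centroid in scene with two-view
sc=cv2.imread('pics/scene0.png');sd=cv2.imread('pics/side0.png')
def cen(im,x,y,r=9):
    g=cv2.GaussianBlur(im,(3,3),0)[:,:,2].astype(float)[y-r:y+r+1,x-r:x+r+1]
    bg=np.median(g); w=np.clip(bg*.75-g,0,None); Y,X=np.mgrid[-r:r+1,-r:r+1]; w[(X**2+Y**2)>36]=0
    return [x+(w*X).sum()/w.sum(),y+(w*Y).sum()/w.sum()]
a=cen(sc,319,193);b=cen(sd,229,168);print(a,b)
print('hole scene',onplane('scene',[a],(0,0,.112)),'side',onplane('side',[b],(0,0,.112)))
g=sc.max(2);print(g[218:240,220:240])
E
```

```text
flash corners [[ 342. -130.    3.]
 [ 476.  -72.    3.]
 [ 556. -252.    3.]
 [ 421. -309.    3.]]
spig rim [[ 450. -207.   50.]] base [[ 463. -211.    3.]]
low edge [[402.  35.  87.]
 [725. 121.  87.]] 0.33371109104879904
tail top [[370. 175. 146.]
 [692. 254. 146.]] 0.3313051278523222
yaw upslope -255.20136947358577
yaw upslope -256.2333569374327
[np.float64(319.69790666410603), np.float64(192.62175917034762)] [np.float64(229.1570742124933), np.float64(168.06791243993592)]
hole scene [[0.53762994 0.1657616  0.112     ]] side [[0.53417987 0.16501419 0.112     ]]
[[111  80  79  81  79  80  82  81  80  82  82  81  83  82  83  81  82  82
   82  82]
 [ 82  81  80  81  80  82  82  82  81  81  82  83  83  82  80  83  78  82
   81  82]
 [ 81  82  82  81  83  80  82  79  76  77  79  80  81  83  81  81  83  81
   81  82]
 [ 82  80  80  83  81  81  73  66  57  59  68  73  79  81  80  80  81  82
   82  84]
 [ 84  83  82  82  78  66  55  55  56  57  55  57  59  79  80  81  81  82
   81  79]
 [ 82  83  81  79  73  54  54  58  59  56  58  58  59  66  82  81  83  82
   81  83]
 [ 82  81  83  76  6
[... 640 characters left out ...]
  79  82
   81  82]
 [ 83  81  81  75  64  57  55  57  56  57  57  55  57  53  63  76  78  81
   83  82]
 [ 84  81  81  75  62  57  54  55  60  55  56  57  55  56  65  79  79  83
   82  82]
 [ 83  84  83  83  75  62  60  56  58  59  58  59  59  63  78  77  78  82
   83  83]
 [ 80  82  82  82  79  75  70  62  59  58  59  62  74  78  79  77  78  82
   82  82]
 [ 82  82  83  80  83  81  76  77  67  68  70  78  80  76  77  79  82  81
   82  83]
 [ 83  82  81  81  81  79  82  84  81  79  78  77  80  79  82  82  84  83
   83  82]
 [ 81  83  82  82  81  82  82  81  84  82  81  82  81  83  85  83  85  84
   85  84]
 [ 84  84  85  85  83  84  83  82  82  81  82  84  81  83  84  83  84  82
   83  83]]
```

The measurements agree with each other. The flashing is 199×148 mm with its spigot at about (456,-209) mm and its flange at yaw 113.9°. The roof slopes up at yaw about 104.4° with the hole at about (538,166). The tool's closing axis already lies nearly along the slope, so I'll move above the spigot and check with the wrist camera.

Emit:
move_arm:
  plan:
    - [0,0.61,0.692,-0.1,0,0,0.2]
    - [0,0.61,0.692,-0.1,0,0,0.2]
    - [0,0.61,0.692,-0.1,0,0,0.2]
    - [0,0.61,0.692,-0.1,0,0,0.2]
    - [0,0.61,0.692,-0.1,0,0,0.2]
    - [0,0.61,0.692,-0.1,0,0,0.2]
    - [0,0.61,0.692,-0.1,0,0,0.2]
    - [0,0.61,0.692,-0.1,0,0,0.2]
    - [0,0.61,0.692,-0.1,0,0,0.2]
    - [0,0.61,0.692,-0.1,0,0,0.2]
    - [0,0.61,0.692,-0.1,0,0,0.2]
    - [0,0.61,0.692,-0.1,0,0,0.2]
    - [0,0.61,0.692,-0.1,0,0,0.2]
    - [0,0.61,0.692,-0.1,0,0,0.2]
    - [0,0.61,0.692,-0.1,0,0,0.2]

```text
time_s: 1.6
ee_pos: [0.4554, -0.2098, 0.1641]
ee_rot: [0.978, 0.209, 0.0, 0.0]
force: [-0.1, -0.3, 0.1]
finger_gap: 0.091
gripper_force: 0.0
```

```bash
python3 - <<'E'
from h import *
o=robot.observe();print(o['ee_pos'],o['ee_rot'],o['joints'],o['qd'].max())
c=cam('wrist');w=snap('wrist','w1');snap('scene','s1')
print(-c[2].T@c[3],c[2][2])
print(proj('wrist',[[.456,-.209,.05],[.342,-.13,.003],[.476,-.072,.003],[.556,-.252,.003],[.421,-.309,.003]],c))
E
```

```text
[ 0.45544861 -0.2097921   0.16414704] [9.77923627e-01 2.08962537e-01 5.18997652e-05 1.84921892e-04] [-4.54440219e-01  2.43860122e-01  1.80656587e+00 -2.55912272e-04
  1.09085679e+00  6.95446313e-01] 0.00804650365306767
[ 0.52229631 -0.1799928   0.33561424] [-0.23662811 -0.10636217 -0.96576096]
[[252.83026673 185.76415139]
 [161.28273722 230.56472384]
 [152.45454156 113.98480878]
 [322.01012444 114.23198999]
 [312.50529678 231.508531  ]]
```

View pics/w1.png

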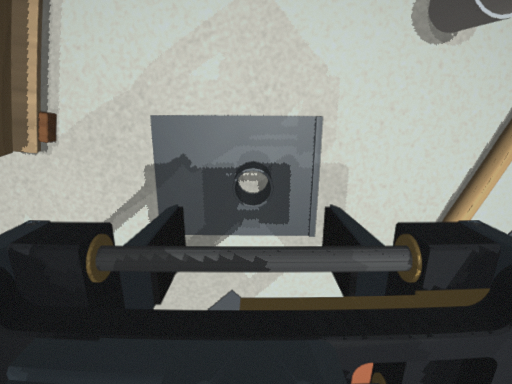

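The wrist view shows the largest flashing between the fingers. The spigot is at about (253,184) and the hem is on the right at x≈318, both as predicted. I descend and grip.

Emit:
move_arm:
  plan:
    - [0,0,0,-0.1,0,0,0]
    - [0,0,0,-0.2,0,0,0]
    - [0,0,0,-0.26,0,0,0]
    - [0,0,0,-0.29,0,0,0]
    - [0,0,0,-0.304,0,0,0]
    - [0,0,0,-0.304,0,0,0]
    - [0,0,0,-0.304,0,0,0]
    - [1,0,0,-0.304,0,0,0]
    - [1,0,0,-0.304,0,0,0]
    - [1,0,0,-0.304,0,0,0]
    - [1,0,0,-0.304,0,0,0]
    - [1,0,0,-0.304,0,0,0]
    - [1,0,0,-0.304,0,0,0]
    - [1,0,0,-0.304,0,0,0]
    - [1,0,0,-0.304,0,0,0]

```text
time_s: 3.2
ee_pos: [0.456, -0.2088, 0.012]
ee_rot: [0.978, 0.21, -0.0, -0.0]
force: [-0.5, 0.6, 0.8]
finger_gap: 0.0425
gripper_force: 30.0
```

```bash
cat >> h.py <<'E'
from scipy.spatial.transform import Rotation as Ro
PSI=np.radians(104.4); B=np.radians(15); H=np.array([.538,.166,.112])
def roof(psi=PSI):
    x=np.array([np.cos(psi)*np.cos(B),np.sin(psi)*np.cos(B),np.sin(B)]); y=np.array([-np.sin(psi),np.cos(psi),0]); return x,y,np.cross(x,y)
E
python3 - <<'E'
from h import *
x,y,n=roof(); 
R=Ro.from_rotvec(-B*y)*Ro.from_euler('z',-9.5,degrees=True)
print('rot rows',R.as_rotvec(degrees=True)/45)
o=robot.observe();p=o['ee_pos'];print(p,o['ee_rot'])
for hx,hz in((-.085,.072),(-.085,.012),(0,.012)):
    T=H+hx*x+hz*n; print(T,(T-p)/.5)
print(x,y,n)
E
```

```text
rot rows [ 0.315247    0.10947225 -0.20990285]
[ 0.45602796 -0.20876672  0.01198325] [ 9.77731276e-01  2.09860790e-01 -3.71084977e-05 -1.81500124e-05]
[0.56305269 0.06842622 0.15954704] [0.21404945 0.55438589 0.29512759]
[0.55919075 0.08346749 0.10159149] [0.20632557 0.58446842 0.17921649]
[0.53877239 0.16299175 0.12359111] [0.16548885 0.74351694 0.22321573]
[-0.24021598  0.93557949  0.25881905] [-0.96858316 -0.24868989  0.        ] [ 0.06436568 -0.25068777  0.96592583]
```

Emit:
move_arm:
  plan:
    - [1,0,0,0.1,0,0,0]
    - [1,0,0,0.2,0,0,0]
    - [1,0,0,0.3,0,0,0]
    - [1,0,0,0.38,0,0,0]
    - [1,0.05,0.1,0.38,0.04,0.01,-0.03]
    - [1,0.08,0.2,0.38,0.1,0.03,-0.07]
    - [1,0.12,0.28,0.38,0.16,0.05,-0.11]
    - [1,0.15,0.36,0.38,0.22,0.07,-0.15]
    - [1,0.18,0.44,0.37,0.28,0.09,-0.19]
    - [1,0.214,0.5,0.35,0.315,0.11,-0.21]
    - [1,0.214,0.54,0.33,0.315,0.11,-0.21]
    - [1,0.214,0.554,0.295,0.315,0.11,-0.21]
    - [1,0.214,0.554,0.295,0.315,0.11,-0.21]
    - [1,0.214,0.554,0.295,0.315,0.11,-0.21]
    - [1,0.214,0.554,0.295,0.315,0.11,-0.21]
    - [1,0.214,0.554,0.295,0.315,0.11,-0.21]

```text
time_s: 4.8
ee_pos: [0.5636, 0.0675, 0.1604]
ee_rot: [0.983, 0.127, -0.015, -0.129]
force: [-0.1, -0.8, -2.9]
finger_gap: 0.0424
gripper_force: 30.0
```

```bash
python3 - <<'E'
from h import *
o=robot.observe();p=o['ee_pos'];print(p,o['joints'],o['force'],o['finger_gap'])
x,y,n=roof(); Rt=Ro.from_quat(o['ee_rot']).as_matrix(); print('tool y vs roof x',Rt[:,1]@x,Rt[:,1]@y,Rt[:,2]@n, Rt[:,2]@x,Rt[:,2]@y)
s=snap('scene','s2');w=snap('wrist','w2');d=snap('side','d2')
S=p-.012*n; 
print('pred corners',proj('scene',[S+a*x+b*y for a,b in((.12,.075),(.12,-.075),(-.08,-.075),(-.08,.075))]).round(1).tolist())
out=np.hstack([cv2.resize(s[130:250,240:410],None,fx=2.4,fy=3,interpolation=cv2.INTER_CUBIC)[:,:]])
a=cv2.resize(s[135:245,255:410],None,fx=2.5,fy=2.5,interpolation=cv2.INTER_CUBIC);b=cv2.resize(w,None,fx=.78,fy=.78)
H_=max(a.shape[0],b.shape[0]);z=lambda i:cv2.copyMakeBorder(i,0,H_-i.shape[0],0,0,cv2.BORDER_CONSTANT)
o2=np.hstack([z(a),z(b)]);print(o2.shape,a.shape);cv2.imwrite('pics/m2.png',o2)
E
```

```text
[0.5635643  0.06747633 0.1603605 ] [-0.04791552  0.38206808  1.6406489   0.26729056  1.20825329  1.16011011] [-0.05305094 -0.78686476 -2.86639858] 0.042409569960532426
tool y vs roof x -0.9999865607514545 -0.005116137072674082 -0.9999987251962886 -0.0008317607840291619 -0.0013630039603050176
pred corners [[310.3, 169.3], [340.2, 188.9], [305.9, 224.9], [276.6, 202.9]]
(300, 787, 3) (275, 388, 3)
```

View pics/m2.png

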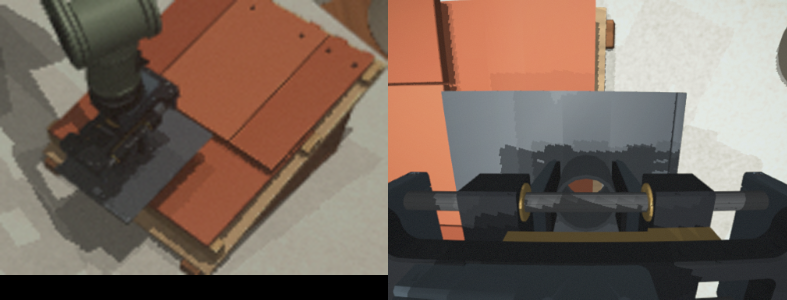

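The composite shows the plate held level over the lower tiles. In the wrist part its flange edge runs from (443,92), the tail line is at x≈447 and the tiles' lower edge is at x≈596. Now I fit these lines to get the relative yaw and offset.

```bash
python3 - <<'E'
from h import *
w=cv2.imread('pics/w2.png'); hsv=cv2.cvtColor(w,cv2.COLOR_BGR2HSV); c=cam('wrist'); x,y,n=roof()
p=robot.observe()['ee_pos']; S=p-.012*n
rf=lambda P,o:np.c_[(P-o)@x,(P-o)@y,(P-o)@n]*1000
for r in(10,60,100): print(r,'hue/V',[(int(u),*w[r,u].tolist()) for u in range(60,90,2)],[(int(u),*w[r,u].tolist()) for u in range(258,290,3)])
def fit(uv):
    v=cv2.fitLine(np.array(uv,np.float32),cv2.DIST_HUBER,0,.01,.01).ravel(); return v
# lower edge: last strongly orange pixel (R-B>80)
d=w[:,:,2].astype(int)-w[:,:,0]
print([(r,d[r,255:290:3].tolist()) for r in(20,80)])
# plate edges
g=w.max(2).astype(int); 
top=[];left=[];right=[]
for u in range(90,360,3):
    k=np.argmax(np.abs(np.diff(g[95:140,u]))); top.append((u,95+k+.5))
dk=(hsv[:,:,1]<110)&(g<150)
for r in range(135,225,3):
    k=np.where(dk[r,40:140])[0]; left.append((40+k[0]-.5,r)) if len(k) else 0
print(top[::10],left[::4])
T=rf(onplane('wrist',[(v) for v in top],S+.003*n,n,c),S);L=rf(onplane('wrist',left,S+.003*n,n,c),S)
print('top',np.polyfit(T[:,0],T[:,1],1),'left',np.polyfit(L[:,1],L[:,0],1),np.median(L[:,0]),np.median(T[:,1]))
E
```

```text
10 hue/V [(60, 40, 54, 92), (62, 34, 44, 70), (64, 33, 43, 70), (66, 28, 39, 65), (68, 37, 51, 87), (70, 43, 59, 97), (72, 40, 57, 96), (74, 39, 56, 94), (76, 43, 57, 100), (78, 72, 100, 171), (80, 80, 108, 183), (82, 89, 122, 206), (84, 87, 122, 206), (86, 90, 123, 208), (88, 90, 124, 208)] [(258, 101, 137, 219), (261, 103, 138, 219), (264, 103, 137, 219), (267, 131, 171, 199), (270, 141, 185, 215), (273, 146, 191, 220), (276, 145, 190, 218), (279, 157, 186, 203), (282, 217, 224, 222), (285, 226, 229, 223), (288, 222, 228, 222)]
60 hue/V [(60, 87, 121, 207), (62, 90, 123, 212), (64, 64, 89, 157), (66, 34, 44, 72), (68, 34, 44, 71), (70, 32, 44, 70), (72, 35, 45, 74), (74, 42, 59, 98), (76, 43, 58, 99), (78, 40, 57, 97), (80, 63, 86, 146), (82, 75, 101, 173), (84, 81, 111, 187), (86, 82, 114, 193), (88, 92, 127, 215)] [(258, 102, 136, 222), (261, 103, 139, 222), (264, 101, 137, 222), (267, 72, 92, 105), (270, 118, 154, 180), (273, 121, 155, 180), (276, 120, 155, 180), (279, 46, 61, 77), (282, 34, 50, 69), (285, 34, 47, 68), (288, 30, 41, 58)]
100 hue/V [(60, 90, 124, 214), (62, 88, 1
[... 462 characters left out ...]
 204, 202), (288, 191, 201, 201)]
[(20, [117, 118, 118, 117, 72, 69, 69, 70, 45, 10, 10, 4]), (80, [121, 120, 121, 120, 37, 63, 68, 69, 8, 10, 10, 10])]
[(90, np.float64(116.5)), (120, np.float64(116.5)), (150, np.float64(115.5)), (180, np.float64(115.5)), (210, np.float64(115.5)), (240, np.float64(115.5)), (270, np.float64(116.5)), (300, np.float64(116.5)), (330, np.float64(117.5))] [(np.float64(70.5), 135), (np.float64(72.5), 147), (np.float64(74.5), 159), (np.float64(75.5), 171), (np.float64(77.5), 183), (np.float64(79.5), 195), (np.float64(81.5), 207), (np.float64(83.5), 219)]
top [-2.13693162e-03 -7.26744063e+01] left [1.11888495e-01 1.24658129e+02] 119.99368253715778 -72.61505086267745
```

```bash
python3 - <<'E'
from h import *
w=cv2.imread('pics/w2.png'); c=cam('wrist'); x,y,n=roof()
p=robot.observe()['ee_pos']; S=p-.012*n
rf=lambda P,o:(np.c_[(P-o)@x,(P-o)@y,(P-o)@n]*1000).round(1).tolist()
print('pred left',proj('wrist',[S+.003*n+.12*x+b*y for b in(-.075,-.03,0.0)],c).round(1).tolist())
print('pred right',proj('wrist',[S+.007*n-.08*x+b*y for b in(-.075,-.03,0.0)],c).round(1).tolist())
# roof features: tile lower edge and tail bottom shadow
E=onplane('wrist',[(265.5,10),(265.5,60),(265.3,100)],H,n,c); print('low edge in roof (expect x=-95)',rf(E,H))
E=onplane('wrist',[(61,10),(64.8,60),(69.2,100)],H+.019*n,n,c); print('tail top (expect 60)',rf(E,H))
E=onplane('wrist',[(61,10),(64.8,60),(69.2,100)],H+.007*n,n,c); print('tail bottom',rf(E,H))
i=w[90:290,50:370].copy(); i=cv2.resize(i,None,fx=2.4,fy=2.4,interpolation=cv2.INTER_CUBIC); cv2.imwrite('pics/w2c.png',i);print(-c[2].T@c[3],c[0],c[1])
E
```

```text
pred left [[67.3, 113.1], [77.3, 181.3], [84.0, 222.6]]
pred right [[383.2, 113.8], [375.2, 184.2], [370.0, 226.6]]
low edge in roof (expect x=-95) [[-94.2, -154.6, -0.0], [-94.7, -117.2, -0.0], [-95.0, -85.7, -0.0]]
tail top (expect 60) [[59.2, -151.2, 19.0], [60.5, -115.6, 19.0], [60.9, -85.7, 19.0]]
tail bottom [[66.9, -155.4, 7.0], [68.2, -117.8, 7.0], [68.7, -86.3, 7.0]]
[0.64501669 0.04337859 0.32585189] [[278.90225431   0.         253.51866193]
 [  0.         278.90225431 189.75331266]
 [  0.           0.           1.        ]] [-0.05529636  0.          0.          0.          0.        ]
```

View pics/w2c.png

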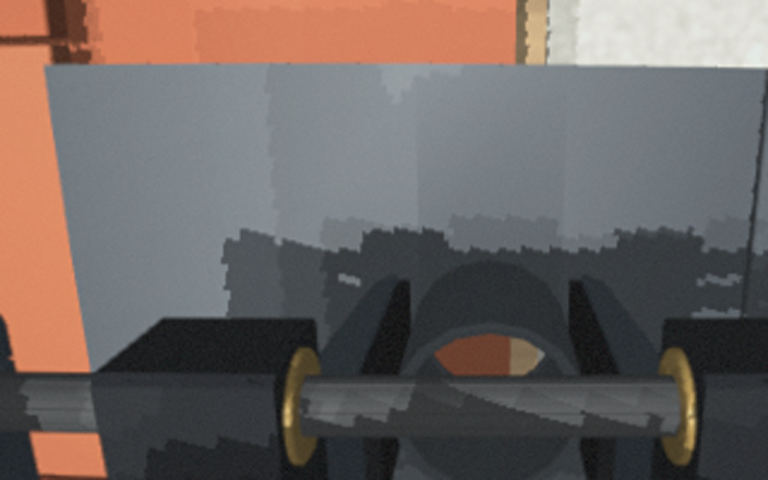

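The projected plate edges match the picture within a pixel. The tiles' lower edge measures −94.6 mm and the tail 60.3 mm, so the relative pose is good. I descend along the roof normal.

Emit:
move_arm:
  plan:
    - [1,-0.003,0.013,-0.05,0,0,0]
    - [1,-0.005,0.021,-0.08,0,0,0]
    - [1,-0.007,0.0276,-0.1062,0,0,0]
    - [1,-0.007,0.0276,-0.1062,0,0,0]
    - [1,-0.007,0.0276,-0.1062,0,0,0]
    - [1,-0.007,0.0276,-0.1062,0,0,0]

```text
time_s: 5.55
ee_pos: [0.5604, 0.0818, 0.1074]
ee_rot: [0.983, 0.127, -0.015, -0.129]
force: [0.5, 0.0, -3.1]
finger_gap: 0.0428
gripper_force: 30.0
```

Emit:
move_arm:
  plan:
    - [1,-0.0003,0.001,-0.0039,0,0,0]
    - [1,-0.0003,0.001,-0.0039,0,0,0]
    - [1,-0.0005,0.002,-0.0077,0,0,0]
    - [1,-0.0005,0.002,-0.0077,0,0,0]
    - [1,-0.0005,0.002,-0.0077,0,0,0]

```text
time_s: 6.05
ee_pos: [0.5592, 0.083, 0.1025]
ee_rot: [0.983, 0.127, -0.016, -0.129]
force: [-0.2, 0.2, -2.4]
finger_gap: 0.0423
gripper_force: 30.0
```

Emit:
move_arm:
  plan:
    - [1,-0.0001,0.0005,-0.0019,0,0,0]
    - [1,-0.0001,0.0005,-0.0019,0,0,0]
    - [1,-0.0001,0.0005,-0.0019,0,0,0]

```text
time_s: 6.35
ee_pos: [0.5592, 0.0832, 0.1015]
ee_rot: [0.983, 0.127, -0.016, -0.129]
force: [-1.3, 0.3, -2.4]
finger_gap: 0.0426
gripper_force: 30.0
```

Emit:
move_arm:
  plan:
    - [1,-0.0001,0.0005,-0.0019,0,0,0]
    - [1,-0.0001,0.0005,-0.0019,0,0,0]
    - [1,-0.0001,0.0005,-0.0019,0,0,0]

```text
time_s: 6.65
ee_pos: [0.5593, 0.0833, 0.1013]
ee_rot: [0.983, 0.127, -0.016, -0.129]
force: [-1.9, -2.3, 4.6]
finger_gap: 0.0426
gripper_force: 30.0
```

Contact, at about 7 N. I ease off slightly and slide up the slope, checking partway.

Emit:
move_arm:
  plan:
    - [1,0,-0.0002,0.0008,0,0,0]
    - [1,-0.0024,0.0092,0.0034,0,0,0]
    - [1,-0.0048,0.0185,0.006,0,0,0]
    - [1,-0.0072,0.0279,0.0086,0,0,0]
    - [1,-0.0096,0.0372,0.0112,0,0,0]
    - [1,-0.012,0.0466,0.0138,0,0,0]
    - [1,-0.0144,0.056,0.0163,0,0,0]
    - [1,-0.0168,0.0653,0.0189,0,0,0]
    - [1,-0.0192,0.0747,0.0215,0,0,0]
    - [1,-0.0192,0.0747,0.0215,0,0,0]
    - [1,-0.0192,0.0747,0.0215,0,0,0]

```text
time_s: 7.75
ee_pos: [0.5498, 0.1218, 0.112]
ee_rot: [0.983, 0.127, -0.016, -0.13]
force: [-0.1, 2.0, 4.4]
finger_gap: 0.0428
gripper_force: 30.0
```

```bash
python3 - <<'E'
from h import *
o=robot.observe();x,y,n=roof();p=o['ee_pos'];print([(p-H)@v*1000 for v in(x,y,n)],[o['force']@v for v in (x,y,n)])
s=snap('scene','s3');d=snap('side','d3')
a=cv2.resize(s[125:245,260:410],None,fx=2.6,fy=2.6,interpolation=cv2.INTER_CUBIC);b=cv2.resize(d[100:220,160:310],None,fx=2.6,fy=2.6,interpolation=cv2.INTER_CUBIC)
cv2.imwrite('pics/m3.png',np.hstack([a,b]))
E
```

```text
[np.float64(-44.20090282165535), np.float64(-0.3932793205120178), np.float64(11.801628791880283)] [np.float64(3.0577259862573705), np.float64(-0.4189804355875981), np.float64(3.762116750645555)]
```

View pics/m3.png

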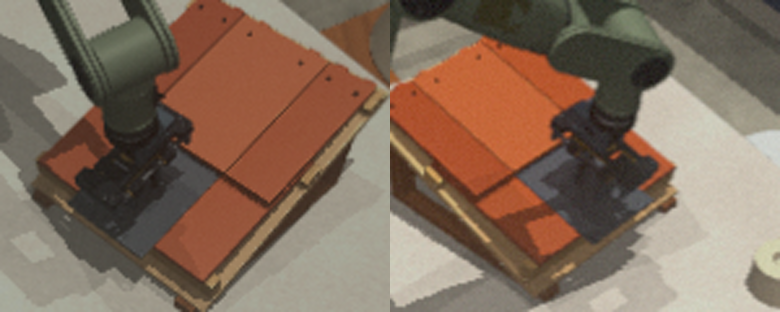

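The flange edge is about 16 mm under the tail. The shingles lie flat and the plate sits centred under the middle shingle in both views. I continue the remaining 44 mm.

Emit:
move_arm:
  plan:
    - [1,-0.0024,0.0094,0.0026,0,0,0]
    - [1,-0.0048,0.0187,0.0052,0,0,0]
    - [1,-0.0072,0.0281,0.0078,0,0,0]
    - [1,-0.0096,0.0374,0.0104,0,0,0]
    - [1,-0.012,0.0468,0.0129,0,0,0]
    - [1,-0.0144,0.0561,0.0155,0,0,0]
    - [1,-0.0168,0.0655,0.0181,0,0,0]
    - [1,-0.0192,0.0748,0.0207,0,0,0]
    - [1,-0.0211,0.0823,0.0228,0,0,0]
    - [1,-0.0211,0.0823,0.0228,0,0,0]
    - [1,-0.0211,0.0823,0.0228,0,0,0]
    - [1,-0.0211,0.0823,0.0228,0,0,0]

```text
time_s: 9.05
ee_pos: [0.5393, 0.162, 0.1231]
ee_rot: [0.983, 0.127, -0.016, -0.13]
force: [0.6, -3.3, 6.1]
finger_gap: 0.0429
gripper_force: 30.0
```

```bash
python3 - <<'E'
from h import *
o=robot.observe();x,y,n=roof();p=o['ee_pos'];print([(p-H)@v*1000 for v in(x,y,n)],[o['force']@v for v in (x,y,n)],o['torque'])
s=snap('scene','s4');d=snap('side','d4');w=snap('wrist','w4');c=cam('wrist');np.save('c4.npy',np.r_[c[2].ravel(),c[3]])
a=cv2.resize(s[125:245,260:410],None,fx=2.5,fy=2.5,interpolation=cv2.INTER_CUBIC);b=cv2.resize(w,None,fx=.78,fy=.78)
cv2.imwrite('pics/m4.png',np.hstack([a,b[:300]]))
E
```

```text
[np.float64(-1.1779908984486251), np.float64(-0.24748171874611657), np.float64(11.810539150015376)] [np.float64(-1.629718500168533), np.float64(0.25405621284354907), np.float64(6.792505631735004)] [-0.21225391 -0.11593317 -0.00711254]
```

View pics/m4.png

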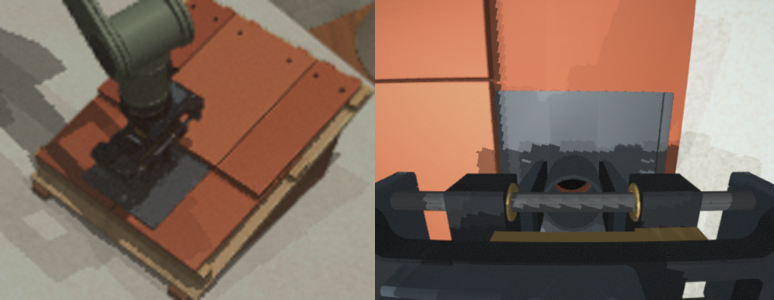

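The flange is tucked, with the tail at x≈497 and the hem at x≈668 in the wrist part. The hole shows dark through the spigot. I check the relative position numerically.

```bash
python3 - <<'E'
from h import *
w=cv2.imread('pics/w4.png'); c=cam('wrist'); x,y,n=roof(); rf=lambda uv,h:(lambda P:(np.c_[(P-H)@x,(P-H)@y]*1000).round(1).tolist())(onplane('wrist',uv,H+h*n,n,c))
g=w.astype(int)
def edges(line,lo,hi,k=3):
    d=np.abs(line[lo+1:hi]-line[lo:hi-1]).sum(1); i=np.argsort(d)[::-1][:k]; return sorted((int(lo+j)+.5,int(d[j])) for j in i)
for r in(60,100,135,170,190): print('row',r,'tail',edges(g[r],130,180),'low',edges(g[r],360,420,5))
for u in(60,100,130): print('joint',u,edges(g[:,u],80,125,4))
for u in(200,260,320): print('plate top',u,edges(g[:,u],100,140,2))
S=lambda a,b,h:H+a*x+b*y+h*n
P=[S(.06,-.1,.019),S(.1,-.0835,.019),S(-.08,-.075,.007),S(0,-.075,.003),S(-.095,-.1,0),S(0,0,.05)]
print('pred tail,joint,hemcorner,platetop,low,rim',proj('wrist',P,c).round(1).tolist())
E
```

```text
row 60 tail [(141.5, 84), (142.5, 88), (157.5, 122)] low [(369.5, 10), (403.5, 14), (404.5, 128), (405.5, 106), (406.5, 20)]
row 100 tail [(159.5, 86), (160.5, 67), (168.5, 25)] low [(399.5, 57), (400.5, 155), (401.5, 80), (410.5, 10), (411.5, 8)]
row 135 tail [(147.5, 103), (148.5, 116), (161.5, 116)] low [(367.5, 92), (369.5, 72), (380.5, 77), (395.5, 112), (396.5, 123)]
row 170 tail [(150.5, 102), (151.5, 115), (163.5, 80)] low [(363.5, 140), (365.5, 98), (376.5, 76), (391.5, 124), (392.5, 110)]
row 190 tail [(136.5, 120), (151.5, 101), (153.5, 99)] low [(360.5, 87), (363.5, 82), (374.5, 64), (388.5, 166), (389.5, 192)]
joint 60 [(99.5, 106), (100.5, 102), (104.5, 136), (105.5, 108)]
joint 100 [(98.5, 89), (99.5, 115), (103.5, 81), (104.5, 114)]
joint 130 [(98.5, 133), (99.5, 104), (103.5, 90), (104.5, 126)]
plate top 200 [(115.5, 74), (116.5, 58)]
plate top 260 [(115.5, 76), (116.5, 70)]
plate top 320 [(116.5, 86), (117.5, 63)]
pred tail,joint,hemcorner,platetop,low,rim [[144.3, 66.1], [78.7, 97.9], [381.5, 114.2], [252.4, 112.5], [404.0, 73.9], [251.3, 258.1]]
```

Emit:
move_arm:
  plan:
    - [1,-0.0001,0.0005,-0.0019,0,0,0]
    - [1,-0.0001,0.0005,-0.0019,0,0,0]
    - [1,-0.0001,0.0005,-0.0019,0,0,0]
    - [1,-0.0001,0.0005,-0.0019,0,0,0]
    - [1,-0.0001,0.0005,-0.0019,0,0,0]

```text
time_s: 9.7
ee_pos: [0.5393, 0.162, 0.1231]
ee_rot: [0.983, 0.127, -0.016, -0.13]
force: [-0.0, -5.1, 10.4]
finger_gap: 0.0427
gripper_force: 30.0
```

```bash
python3 - <<'E'
from h import *
x,y,n=roof()
for _ in range(4):
    o=robot.observe();p=o['ee_pos'];print([round((p-H)@v*1000,2) for v in(x,y,n)],[round(o['force']@v,2) for v in (x,y,n)],abs(o['qd']).max().round(4)); robot.capture('scene')
Rt=Ro.from_quat(o['ee_rot']).as_matrix();print(Rt[:,2]@x,Rt[:,2]@y,Rt[:,1]@y,o['torque'],o['gripper_force'])
E
```

```text
[np.float64(-1.18), np.float64(-0.27), np.float64(11.76)] [np.float64(-2.07), np.float64(1.31), np.float64(11.31)] 0.0017
[np.float64(-1.2), np.float64(-0.25), np.float64(11.76)] [np.float64(-1.71), np.float64(1.27), np.float64(11.0)] 0.0014
[np.float64(-1.17), np.float64(-0.24), np.float64(11.75)] [np.float64(-1.07), np.float64(2.32), np.float64(11.34)] 0.0022
[np.float64(-1.21), np.float64(-0.26), np.float64(11.79)] [np.float64(-1.24), np.float64(1.65), np.float64(11.61)] 0.002
-0.00019155401680534534 -0.0007504557911165999 -0.005817456625312828 [-0.29325896  0.25122914  0.05289452] 30.00179043137905
```

The push is about 11 N at the wrist plus the plate's weight, so about 14 N on the tiles. It is steady, flat and square. I hand it in.

```bash
python3 -c "
from plant import robot
print(robot.finish_job())"
```

```text
the job is handed in; nothing more can be done
None
```

I handed the job in with the largest flashing tucked about 59 mm under the middle shingle's tail and its spigot about 1 mm from the vent hole by my measurements, held pressed at about 14 N; no shingle lift was visible in the last pictures, and no verdict came back.

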